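# Set a bench slicer's thickness lever to its third notch

### The arm

A 6-joint arm with a two-finger parallel gripper is mounted at the origin on the work surface. World frame = base frame: x ahead of the robot, y to its left, z up, the work surface at z = 0. Lengths are in m, angles in rad, forces in N, time in s.
With the tool pointing down it reaches from about 0.3 to 0.75 m from the base axis. Payload 8.5 kg.
Tool frame: the origin (TCP) lies at the very end of the fingers, on their centre line; the grasp point (between the pads) lies 19 mm behind it (env.hold_point_z is the distance from the TCP to the grasp point, in m); z points along the fingers, y is the direction in which the jaws open and shut (so a half turn about z gives the same grasp; the last joint's range is limited). The gripper opens to 85 mm and grips with 20 to 120 N. Pads are 22 mm wide; open, the fingers measure 114 mm over their backs; the gripper's body (76 mm by 85 mm) begins 54 mm behind the grasp point. The pads swing forward as they close: fully open they stand 13 mm farther back than shut.
Start: joints at [-1.343, 0.381, 1.297, -0, 1.464, -0.215], TCP at [0.236, -0.497, 0.231] pointing down, gripper open.
Joint ranges: [-3.11, 3.11], [-0.89, 2.33], [0.22, 2.48], [-1.42, 4.56], [0.17, 2.85], [-2.88, 2.88]. Speed limits (rad/s): [2.39, 2.39, 3.14, 3.14, 3.14, 3.14].

### API

Orientations are given as a unit quaternion [w, x, y, z].
In Python, from station import env, grab_frame, ticket gives the robot as it stands.
- The arm moves only by the tool move_arm, never from a script. Its arguments are lists of equal length, an entry for each row: "slide": the shift along the world's x, y, z in units of 500 mm (1.0 is 500 mm), a list of three; "angular": the turn, a rotation vector about the world's x, y, z in units of pi rad (1.0 is pi rad), a list of three; "gripper": the gripper's target within -1 to 1 (shut at 1, half-way at 0, fully open at -1). In form: {"slide": [[tx, ty, tz], ...], "angular": [[wx, wy, wz], ...], "gripper": [gripper, ...]}. A call has 1 to 8 rows; each row is the pose to reach, as a shift and turn from the pose measured when the call began, turning the shorter way round; what a row does not reach only later rows make up. A row lasts 1/12 s, in which the tool goes at most 41.7 mm and 7.16 degrees, less where a joint would pass 70% of its speed; a pose out of reach is approached as far as the arm can. A call with a number of a shift or a turn outside -1 to 1 is refused whole. A call with a gripper value outside its range is refused whole. The fingers move at their own pace and stop on an object; "squeeze" is the grip in N (left out, the last holds). Time passes only in rows, so rows that repeat a pose let the fingers close. It gives the time, the measured TCP pose, the force and the opening at its end, in the units of the state.
- env.state(): the state, without advancing time (a new reading comes with each control period).
- grab_frame(name): name is "side" or "top"; returns a dict with "pixels" (420x560x3 uint8, red, green, blue), "camera_matrix" (3x3 intrinsics, pixels), "origin" and "attitude" of the camera in the world. Camera axes: x right, y down, z forward; pixel columns grow to the right and rows downward; lengths in m; the calibration is good to about 2 mm. A picture is of the moment at which its call begins. There is no depth.
- ticket.job_done(): hands the job in, once; it reports no verdict.
The state is a dict: "time_s": time; "qpos": joint angles; "dq": joint speeds; "joint_efforts": joint torques, N m; "tcp_pos": TCP position; "tcp_rot": TCP orientation; "ft_force": force on the tool from outside, world axes, zero at the start; "torque": the same for the moment, N m; "finger_gap": finger opening in m.
Only numpy, scipy, OpenCV 4.12 (cv2) and the standard library are available. Lean on these libraries where they do the work, as an engineer would, in place of code of your own. Each camera call takes 0.05 s, during which the arm holds its last target. There are 200 camera calls.

### The job

The thickness lever on the deck of the bench slicer was left at some setting: push it back along its slot until it is fully home at the closed end (the end with the round rivet, at the shortest mark), pause there for a moment, then push it the other way and count three clicks, so that it is left seated in the third notch from closed without ever running past it. Push gently with the fingertips without gripping the lever, and leave the jar, the dishes and everything else standing about where they are.

Things in the scene. Friction and masses are not known exactly. Their poses are not given: they have to be found in the camera images.
- slicer: Stainless bench slicer, fixed: a flat deck 260 (x) x 420 (y) mm, top 60 mm above its origin (centre of its underside, on the table). Its x points away from the robot at yaw 0, y along the lever's slot, z up. Behind x = -0.020 an inclined slicing bed with a flat white pusher rises to 130 mm; the front of the deck is flat and free but for the lever, the jar and the ramekin.
- slot_closed (a point): Point on the deck (60 mm above the table) where the lever's axis stands at the closed end: x = -0.080, y = +0.045 in the slicer's frame. The slot runs from here along the slicer's -y for 90 mm. Beside it six dark marks, one per notch, 18 mm apart, get longer from the closed to the open end; a small round rivet lies 20 mm beyond the closed end.
- lever (a joint): Travel of the lever in m: 0 at the closed stop, growing along the slicer's -y to 0.090 at the open stop. Notches every 18 mm: closed 0, first 0.018, second 0.036, third 0.054, then 0.072, 0.090. It starts in the first or second. 4 to 8 N of push takes it out of a notch, over a ridge midway; past that it snaps ahead by itself, up to 9 mm, into the next notch and stays. Same both ways.
- lever_top (a point): Centre of the top of the lever's handle, an upright black round post 18 mm in diameter from 8 to 46 mm above the deck (so this point is 106 mm above the table); it moves with the lever. Along the slot at least 55 mm of deck on either side of the post is free at every setting, and 50 mm behind it. A push of 10 N is ample; over 25 N, or a grip, is too hard.
- spice_jar: Loose glass jar, 40 mm in diameter, 70 mm high, standing on the deck at about x = -0.08, y = +0.165 of the slicer. Origin: centre of its underside. To be left alone.
- ramekin: Loose white ceramic dish, 64 mm in diameter, 36 mm high, on the deck at about x = -0.08, y = -0.165 of the slicer. Origin: centre of its underside. To be left alone.
- spatula: Loose spatula 240 mm long lying on the table in front of the slicer, under 30 mm high. Origin: its middle, on the table. To be left alone.
- bowl: Loose steel bowl, 140 mm in diameter, 60 mm high, on the table to the right of the slicer. Origin: centre of its underside. To be left alone.
- oil_bottle: Loose green glass bottle, 60 mm in diameter, 180 mm high, on the table to the left of the slicer. Origin: centre of its underside. To be left alone.
- tin: Loose steel can, 74 mm in diameter, 80 mm high, on the table to the right of the slicer, nearer the robot than the bowl. Origin: centre of its underside. To be left alone.

How it is judged:
By the outcome, as a careful person would: the job done as asked, in the order asked, and still so for the second after the job is handed in, with the robot touching nothing.
It also fails if it takes over 64 s, if anything falls off the work surface, if the arm or the gripper's body presses on something with over 40 N, if the wrist force passes 120 N, or if a joint passes its speed limit or range.

## Working session

There is one attempt and no reset: what is moved stays moved. The work goes in short steps, Python scripts to look and compute and a tool call to move; the robot and the scene stay as the last step left them, time stands still between calls to the robot, and variables do not carry over. Pictures are saved under pics/ and viewed, about 8 in all and at most 12, crops included, and the job is handed in when it is done.

Besides the shell and the picture viewer there is one more tool, called after "Request:" by a JSON object that holds its "fn" and its "kwargs", one argument or row to a line. move_arm: Moves the arm, as the interface text tells. Shifts and turns lie within -1 to 1; 1 stands for 500 mm of shift or pi rad of turn. Its arguments: {"type":"object","properties":{"slide":{"type":"array"},"angular":{"type":"array"},"gripper":{"type":"array"},"squeeze":{"type":"number"}},"required":["slide","angular","gripper"]}

```bash
mkdir -p pics
cat > h.py <<'E'
import numpy as np, cv2
from scipy.spatial.transform import Rotation as R
from station import env, grab_frame, ticket
def rot(a):
    a=np.array(a,float)
    return a if a.shape==(3,3) else R.from_quat(a.ravel(),scalar_first=True).as_matrix()
def shot(n,f):
    d=grab_frame(n); cv2.imwrite(f'pics/{f}.png',d['pixels'][:,:,::-1]); 
    return d
def ray(d,u,v,z):
    r=rot(d['attitude'])@np.linalg.inv(d['camera_matrix'])@np.array([u,v,1.]); o=np.array(d['origin'])
    return o+r*(z-o[2])/r[2]
def proj(d,p):
    q=np.array(d['camera_matrix'])@(rot(d['attitude']).T@(np.array(p)-d['origin'])); return q[:2]/q[2]
E
python3 - <<'E'
from h import *
for n in('top','side'):
    d=shot(n,n+'0'); print(n,d['origin'],d['attitude'],np.array(d['camera_matrix']).tolist())
print(env.state())
E
```

```text
top [0.48183361 0.01902895 1.11860761] [ 0.02526477 -0.69708973  0.71650463 -0.00697919] [[441.2798620086536, 0.0, 283.8839705208463], [0.0, 441.2798620086536, 214.4281413653872], [0.0, 0.0, 1.0]]
side [0.24537293 0.73655217 1.0049469 ] [ 0.06803757 -0.181997    0.92401928 -0.32929676] [[445.78745328897827, 0.0, 282.67838119340666], [0.0, 445.78745328897827, 203.16745101648866], [0.0, 0.0, 1.0]]
{'time_s': 0.1, 'qpos': array([-1.34330198e+00,  3.81150066e-01,  1.29817319e+00, -1.07965221e-05,
        1.46359327e+00, -2.15289723e-01]), 'dq': array([-0.00023831, -0.0003518 ,  0.00091077, -0.001083  ,  0.00049689,
        0.00052512]), 'joint_efforts': array([ 4.12064619e-03, -4.49221373e+01, -2.31655812e+01, -1.88007139e-04,
        3.66910870e-03,  1.69937817e-05]), 'tcp_pos': array([ 0.23559094, -0.4966969 ,  0.23076597]), 'tcp_rot': array([-6.61893921e-04,  9.75592379e-01,  2.19588416e-01, -9.40612202e-06]), 'ft_force': array([-0.1189966 , -0.16632818,  0.08661086]), 'torque': array([ 0.02976813, -0.01362118,  0.02505242]), 'finger_gap': 0.08544881474576614}
```

View pics/top0.png

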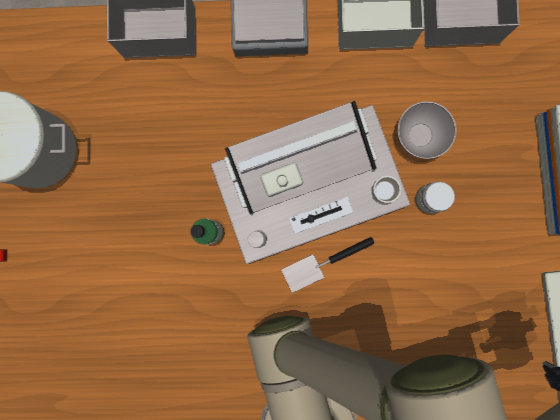

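View pics/side0.png

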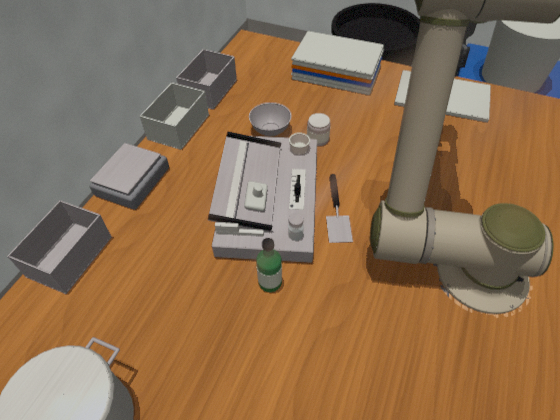

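The top view shows the slicer's deck corners at about (212,165), (372,107), (409,205) and (248,262). The lever plate is near (321,214), the jar at (257,239) and the ramekin at (385,189). Next I enlarge the plate.

Run:
```python
from h import *
a=cv2.imread('pics/top0.png')[190:240,280:360]; b=cv2.imread('pics/side0.png')[160:220,270:330]
a=cv2.resize(a,None,fx=7,fy=7,interpolation=cv2.INTER_CUBIC);b=cv2.resize(b,None,fx=4,fy=4,interpolation=cv2.INTER_CUBIC)
o=np.zeros((600,800,3),np.uint8);o[:350,:560]=a;o[355:595,:240]=b
cv2.imwrite('pics/crop0.png',o)
d=grab_frame('top')
for u,v in[(212,165),(372,107),(409,205),(248,262)]:print(ray(d,u,v,.06).round(4))
```

```text
[0.6554 0.2169 0.06  ]
[ 0.7843 -0.1741  0.06  ]
[ 0.5447 -0.2534  0.06  ]
[0.4189 0.1348 0.06  ]
```

View pics/crop0.png

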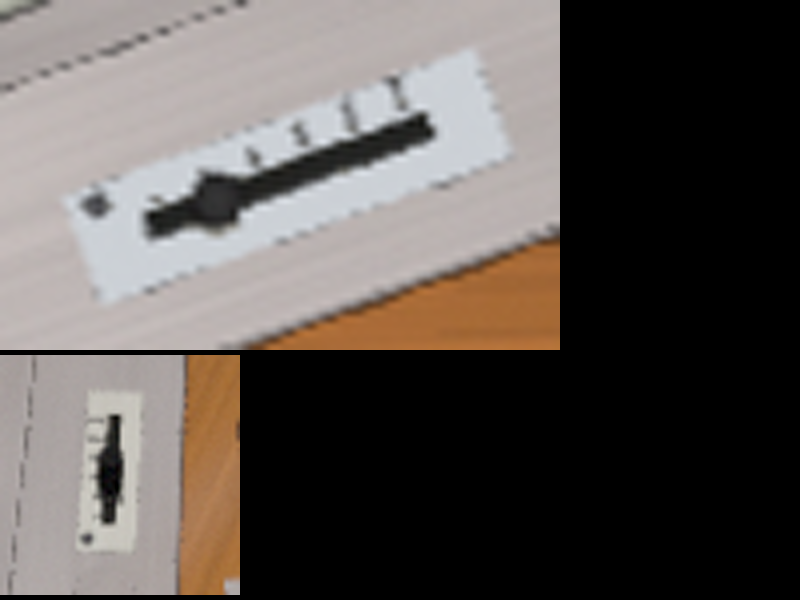

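```bash
cat >> h.py <<'E'
C=np.array([[.6554,.2169],[.7843,-.1741],[.5447,-.2534],[.4189,.1348]])
L=np.array([[.13,.21],[.13,-.21],[-.13,-.21],[-.13,.21]])
c=C.mean(0); H=(L.T@(C-c)); yaw=np.arctan2(H[0,1]-H[1,0],H[0,0]+H[1,1])
Rz=np.array([[np.cos(yaw),-np.sin(yaw)],[np.sin(yaw),np.cos(yaw)]])
W=lambda x,y: Rz@[x,y]+c
S=lambda p: Rz.T@(np.array(p)[:2]-c)
E
python3 - <<'E'
from h import *
print('yaw',np.degrees(yaw),c,'resid',[(S(q)-l).round(4) for q,l in zip(C,L)])
d=grab_frame('top'); 
print('lever',S(ray(d,280+215/7-.5,190+198/7-.5,.106)),'ends',S(ray(d,280+147/7,190+224/7,.06)),S(ray(d,280+430/7,190+125/7,.06)))
for u,v in [(95,205),(157,200),(255,157),(300,133),(350,115),(400,93)]: print(S(ray(d,280+u/7-.5,190+v/7-.5,.06)).round(4))
print('closed',W(-.08,.045),'home dir +y:',Rz@[0,1])
for t in(0,.018,.036,.054):print(t,W(-.08,.045-t).round(4), (proj(d,[*W(-.08,.045-t),.106])))
s=grab_frame('side')
for t in(0,.018,.036,.054):print(t, proj(s,[*W(-.08,.045-t),.106]))
p=ray(d,384.5,188,.09);print('ram',S(p)); print('jar',S(ray(d,257,238,.13)))
E
```

```text
yaw 18.27337088699262 [ 0.600825 -0.01895 ] resid [array([-0.0042, -0.0032]), array([-0.0044,  0.0051]), array([0.0032, 0.005 ]), array([ 0.0055, -0.007 ])]
lever [-0.07662949  0.02885961] ends [-0.07752259  0.05104488] [-0.07853269 -0.05152849]
[-0.0638  0.0663]
[-0.0694  0.0457]
[-0.067   0.0092]
[-0.0645 -0.0081]
[-0.0645 -0.0263]
[-0.0632 -0.045 ]
closed [ 0.51074949 -0.00130338] home dir +y: [-0.31355116  0.94957131]
0 [ 0.5107 -0.0013] [304.09392426 221.55734519]
0.018 [ 0.5164 -0.0184] [311.48003095 218.89171485]
0.036 [ 0.522  -0.0355] [318.868647   216.22517889]
0.054 [ 0.5277 -0.0526] [326.25977367 213.55773684]
0 [298.08123718 189.32530831]
0.018 [298.41631935 184.30562531]
0.036 [298.74512971 179.37989705]
0.054 [299.0678427  174.54551012]
ram [-0.06973694 -0.15785414]
jar [-0.07933305  0.15744446]
```

The lever is in the first notch (travel about 0.017), with its axis on slicer x ≈ -0.078. I'll shut the fingers, line the jaws up with the slot, and go above the open side of the post.

Request:
{"fn": "move_arm", "kwargs": {
  "slide": [
    [0.074,0.109,0],
    [0.148,0.218,0],
    [0.222,0.328,0],
    [0.297,0.437,0],
    [0.371,0.546,0],
    [0.445,0.655,0],
    [0.519,0.765,0],
    [0.593,0.874,0]
  ],
  "angular": [
    [0,0,-0.0395],
    [0,0,-0.0395],
    [0,0,-0.0395],
    [0,0,-0.0395],
    [0,0,-0.0395],
    [0,0,-0.0395],
    [0,0,-0.0395],
    [0,0,-0.0395]
  ],
  "gripper": [1,1,1,1,1,1,1,1],
  "squeeze": 20
}}

```text
time_s: 0.92
tcp_pos: [0.4235, -0.2193, 0.2312]
tcp_rot: [-0.0, 0.987, 0.159, 0.0]
ft_force: [1.1, -1.3, -0.0]
finger_gap: -0.0
```

Request:
{"fn": "move_arm", "kwargs": {
  "slide": [
    [0.054,0.08,0],
    [0.108,0.16,0],
    [0.162,0.24,0],
    [0.217,0.32,0],
    [0.217,0.32,0],
    [0.217,0.32,0],
    [0.217,0.32,-0.08],
    [0.217,0.32,-0.16]
  ],
  "angular": [
    [0,0,0],
    [0,0,0],
    [0,0,0],
    [0,0,0],
    [0,0,0],
    [0,0,0],
    [0,0,0],
    [0,0,0]
  ],
  "gripper": [1,1,1,1,1,1,1,1]
}}

```text
time_s: 1.58
tcp_pos: [0.533, -0.0592, 0.1517]
tcp_rot: [0.001, 0.987, 0.159, 0.002]
ft_force: [0.9, -1.0, -1.5]
finger_gap: -0.0003
```

Run:
```python
from h import *
st=env.state();print(st['tcp_pos'],S(st['tcp_pos']),st['ft_force'])
a=shot('top','t1')['pixels'];s=shot('side','s1')
b=s['pixels']
o=np.zeros((600,800,3),np.uint8)
o[:400,:400]=cv2.resize(b[120:220,250:350],None,fx=4,fy=4,interpolation=cv2.INTER_CUBIC)
o[:400,400:]=cv2.resize(a[160:260,270:370],None,fx=4,fy=4,interpolation=cv2.INTER_CUBIC)
cv2.imwrite('pics/c1.png',o[:400,:,::-1])
```

```text
[ 0.53296357 -0.05916368  0.15165091] [-0.07704831 -0.01690773] [ 0.88156924 -0.99394776 -1.52864198]
```

View pics/c1.png

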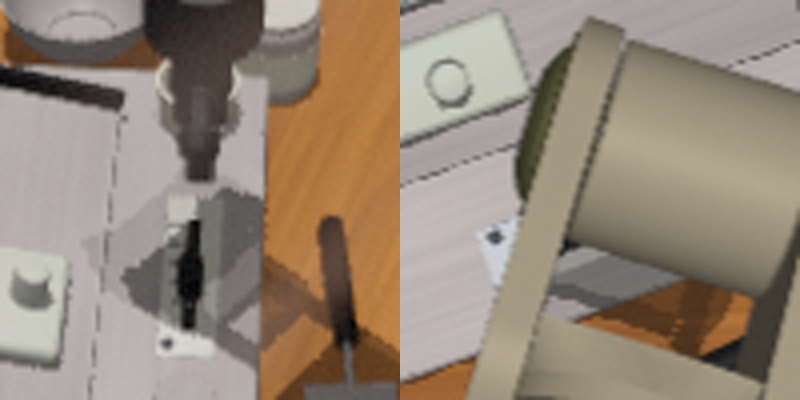

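The side view shows the shut fingertips at crop (200,178), in line with the slot and clear on the open side of the post at (188,275). The arm blocks the top view here. Next I descend to z ≈ 0.082.

Request:
{"fn": "move_arm", "kwargs": {
  "slide": [
    [0,0,-0.05],
    [0,0,-0.1],
    [-0.001,0,-0.14],
    [-0.001,0,-0.14]
  ],
  "angular": [
    [0,0,0],
    [0,0,0],
    [0,0,0],
    [0,0,0]
  ],
  "gripper": [1,1,1,1]
}}

```text
time_s: 2.02
tcp_pos: [0.5276, -0.0587, 0.0751]
tcp_rot: [-0.004, 0.987, 0.158, -0.007]
ft_force: [-0.1, -0.2, -0.4]
finger_gap: -0.0002
```

Request:
{"fn": "move_arm", "kwargs": {
  "slide": [
    [0.006,0.006,0.012],
    [0.004,0.012,0.012],
    [0.002,0.018,0.012],
    [0,0.023,0.012],
    [0,0.023,0.012],
    [0,0.023,0.012]
  ],
  "angular": [
    [0,0,0],
    [0,0,0],
    [0,0,0],
    [0,0,0],
    [0,0,0],
    [0,0,0]
  ],
  "gripper": [1,1,1,1,1,1]
}}

```text
time_s: 2.52
tcp_pos: [0.5277, -0.047, 0.0817]
tcp_rot: [-0.004, 0.987, 0.158, -0.006]
ft_force: [-0.4, -0.0, -0.2]
finger_gap: -0.0002
```

```bash
cat > q.py <<'E'
from h import *
st=env.state();f=st['ft_force'];r=rot(st['tcp_rot'])
print(st['time_s'],st['tcp_pos'].round(4),'S',S(st['tcp_pos']).round(4),'f_slicer',(Rz.T@f[:2]).round(2),f[2].round(2),'zaxis',r[:,2].round(4),'yaw',np.degrees(np.arctan2(r[1,0],r[0,0])))
E
python3 q.py
```

```text
2.5167 [ 0.5277 -0.047   0.0817] S [-0.0783 -0.0037] f_slicer [-0.35  0.08] -0.16 zaxis [-0.0139  0.0051 -0.9999] yaw 18.23482090456511
```

Request:
{"fn": "move_arm", "kwargs": {
  "slide": [
    [-0.001,0.002,0],
    [-0.001,0.004,0],
    [-0.002,0.006,0],
    [-0.003,0.008,0],
    [-0.003,0.01,0],
    [-0.004,0.012,0],
    [-0.004,0.013,0],
    [-0.005,0.015,0]
  ],
  "angular": [
    [0,0,0],
    [0,0,0],
    [0,0,0],
    [0,0,0],
    [0,0,0],
    [0,0,0],
    [0,0,0],
    [0,0,0]
  ],
  "gripper": [1,1,1,1,1,1,1,1]
}}

```text
time_s: 3.18
tcp_pos: [0.5252, -0.0395, 0.0816]
tcp_rot: [-0.004, 0.987, 0.158, -0.006]
ft_force: [0.9, 0.1, 0.4]
finger_gap: -0.0003
```

```bash
python3 q.py
```

```text
3.1833 [ 0.5252 -0.0395  0.0816] S [-0.0782  0.0042] f_slicer [ 0.88 -0.23] 0.44 zaxis [-0.0139  0.0051 -0.9999] yaw 18.229408693857202
```

Request:
{"fn": "move_arm", "kwargs": {
  "slide": [
    [-0.001,0.002,0],
    [-0.001,0.004,0],
    [-0.002,0.006,0],
    [-0.003,0.008,0],
    [-0.003,0.008,0]
  ],
  "angular": [
    [0,0,0],
    [0,0,0],
    [0,0,0],
    [0,0,0],
    [0,0,0]
  ],
  "gripper": [1,1,1,1,1]
}}

```text
time_s: 3.6
tcp_pos: [0.5239, -0.0358, 0.0817]
tcp_rot: [-0.003, 0.987, 0.158, -0.006]
ft_force: [2.0, -3.1, -1.2]
finger_gap: -0.0
```

```bash
python3 q.py
```

```text
3.6 [ 0.5239 -0.0358  0.0817] S [-0.0783  0.0081] f_slicer [ 0.88 -3.58] -1.15 zaxis [-0.0133  0.0046 -0.9999] yaw 18.222790874456578
```

Contact reads 3.6 N. I keep pushing in small steps.

Request:
{"fn": "move_arm", "kwargs": {
  "slide": [
    [-0.001,0.002,0],
    [-0.001,0.004,0],
    [-0.002,0.006,0],
    [-0.003,0.008,0],
    [-0.003,0.01,0],
    [-0.003,0.01,0]
  ],
  "angular": [
    [0,0,0],
    [0,0,0],
    [0,0,0],
    [0,0,0],
    [0,0,0],
    [0,0,0]
  ],
  "gripper": [1,1,1,1,1,1]
}}

```text
time_s: 4.1
tcp_pos: [0.5222, -0.0303, 0.0817]
tcp_rot: [-0.004, 0.987, 0.158, -0.006]
ft_force: [-0.5, -0.5, -0.9]
finger_gap: -0.0
```

```bash
python3 q.py
```

```text
4.1 [ 0.5222 -0.0303  0.0817] S [-0.0783  0.0139] f_slicer [-0.6  -0.34] -0.91 zaxis [-0.0139  0.0051 -0.9999] yaw 18.24000373046642
```

It snapped (force dropped to zero). I close in again and press lightly on the stop to confirm it is home.

Request:
{"fn": "move_arm", "kwargs": {
  "slide": [
    [-0.001,0.002,0],
    [-0.001,0.004,0],
    [-0.002,0.006,0],
    [-0.003,0.008,0],
    [-0.003,0.01,0],
    [-0.004,0.012,0],
    [-0.005,0.014,0],
    [-0.005,0.014,0]
  ],
  "angular": [
    [0,0,0],
    [0,0,0],
    [0,0,0],
    [0,0,0],
    [0,0,0],
    [0,0,0],
    [0,0,0],
    [0,0,0]
  ],
  "gripper": [1,1,1,1,1,1,1,1]
}}

```text
time_s: 4.77
tcp_pos: [0.5195, -0.023, 0.0817]
tcp_rot: [-0.004, 0.987, 0.159, -0.007]
ft_force: [-0.2, 0.0, -0.1]
finger_gap: -0.0002
```

```bash
python3 q.py
```

```text
4.7667 [ 0.5195 -0.023   0.0817] S [-0.0785  0.0216] f_slicer [-0.14  0.06] -0.07 zaxis [-0.014   0.0052 -0.9999] yaw 18.248942793661264
```

Request:
{"fn": "move_arm", "kwargs": {
  "slide": [
    [0,0.002,0],
    [-0.001,0.004,0],
    [-0.001,0.004,0]
  ],
  "angular": [
    [0,0,0],
    [0,0,0],
    [0,0,0]
  ],
  "gripper": [1,1,1]
}}

```text
time_s: 5.02
tcp_pos: [0.5194, -0.0216, 0.0817]
tcp_rot: [-0.003, 0.987, 0.159, -0.006]
ft_force: [2.2, -4.1, -1.0]
finger_gap: 0.0001
```

```bash
python3 q.py
```

```text
5.0167 [ 0.5194 -0.0216  0.0817] S [-0.0781  0.023 ] f_slicer [ 0.8  -4.59] -1.05 zaxis [-0.013   0.0038 -0.9999] yaw 18.256749686915512
```

Request:
{"fn": "move_arm", "kwargs": {
  "slide": [
    [-0.001,0.002,0],
    [-0.001,0.002,0],
    [-0.001,0.002,0]
  ],
  "angular": [
    [0,0,0],
    [0,0,0],
    [0,0,0]
  ],
  "gripper": [1,1,1]
}}

```text
time_s: 5.27
tcp_pos: [0.5194, -0.0215, 0.0818]
tcp_rot: [-0.002, 0.987, 0.159, -0.006]
ft_force: [2.4, -6.3, -2.0]
finger_gap: -0.0
```

```bash
python3 q.py
```

```text
5.2667 [ 0.5194 -0.0215  0.0818] S [-0.0781  0.0231] f_slicer [ 0.25 -6.75] -1.99 zaxis [-0.0118  0.0021 -0.9999] yaw 18.24710989685445
```

Request:
{"fn": "move_arm", "kwargs": {
  "slide": [
    [-0.001,0.004,0],
    [-0.001,0.005,0],
    [-0.001,0.005,0],
    [-0.001,0.005,0],
    [-0.001,0.005,0],
    [-0.001,0.005,0],
    [-0.001,0.005,0],
    [-0.001,0.005,0]
  ],
  "angular": [
    [0,0,0],
    [0,0,0],
    [0,0,0],
    [0,0,0],
    [0,0,0],
    [0,0,0],
    [0,0,0],
    [0,0,0]
  ],
  "gripper": [1,1,1,1,1,1,1,1]
}}

```text
time_s: 5.93
tcp_pos: [0.5195, -0.0213, 0.0819]
tcp_rot: [0.0, 0.987, 0.159, -0.005]
ft_force: [1.0, -13.9, -3.0]
finger_gap: 0.0
```

```bash
python3 q.py
python3 - <<'E'
from h import *
s=shot('side','s2'); b=s['pixels'][140:220,260:340]
cv2.imwrite('pics/c2.png',cv2.resize(b,None,fx=6,fy=6,interpolation=cv2.INTER_CUBIC)[:,:,::-1])
E
```

```text
5.9333 [ 0.5195 -0.0213  0.0819] S [-0.078   0.0233] f_slicer [ -3.38 -13.54] -2.97 zaxis [-0.0108 -0.002  -0.9999] yaw 18.24515843678726
```

View pics/c2.png

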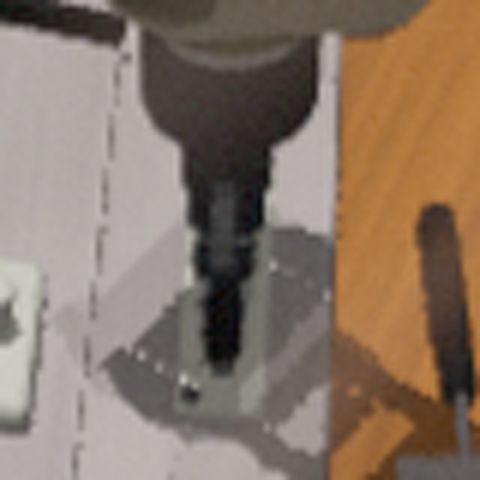

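At 13.5 N the lever doesn't move, which is above any notch's 8 N release. The picture shows the post at (222,350), against the slot end beside the rivet at (190,392), so it is home. I back off, pause, lift and cross over to the rivet side.

Request:
{"fn": "move_arm", "kwargs": {
  "slide": [
    [0.006,-0.02,0],
    [0.012,-0.036,0],
    [0.012,-0.036,0],
    [0.012,-0.036,0],
    [0.012,-0.036,0.04],
    [0.012,-0.036,0.09],
    [0.012,-0.036,0.13],
    [0.012,-0.036,0.13]
  ],
  "angular": [
    [0,0,0],
    [0,0,0],
    [0,0,0],
    [0,0,0],
    [0,0,0],
    [0,0,0],
    [0,0,0],
    [0,0,0]
  ],
  "gripper": [1,1,1,1,1,1,1,1]
}}

```text
time_s: 6.65
tcp_pos: [0.5268, -0.0391, 0.1505]
tcp_rot: [0.001, 0.987, 0.159, -0.003]
ft_force: [-0.1, -0.7, 0.1]
finger_gap: -0.0002
```

```bash
python3 q.py; python3 -c "
from h import *
print((np.r_[W(-.078,.087)-env.state()['tcp_pos'][:2]]/.5).round(3))"
```

```text
6.65 [ 0.5268 -0.0391  0.1505] S [-0.0766  0.004 ] f_slicer [-0.36 -0.64] 0.1 zaxis [-0.0046 -0.0035 -1.    ] yaw 18.271500625390555
[-0.055  0.157]
```

Request:
{"fn": "move_arm", "kwargs": {
  "slide": [
    [-0.018,0.05,0],
    [-0.037,0.1,0],
    [-0.055,0.157,0],
    [-0.055,0.157,0],
    [-0.055,0.157,0],
    [-0.055,0.157,-0.05],
    [-0.055,0.157,-0.1],
    [-0.055,0.157,-0.1]
  ],
  "angular": [
    [0,0,0],
    [0,0,0],
    [0,0,0],
    [0,0,0],
    [0,0,0],
    [0,0,0],
    [0,0,0],
    [0,0,0]
  ],
  "gripper": [1,1,1,1,1,1,1,1]
}}

```text
time_s: 7.32
tcp_pos: [0.4975, 0.039, 0.0968]
tcp_rot: [0.0, 0.987, 0.158, -0.006]
ft_force: [-0.7, 0.7, 0.3]
finger_gap: 0.0002
```

```bash
python3 q.py
```

```text
7.3167 [0.4975 0.039  0.0968] S [-0.08    0.0875] f_slicer [-0.47  0.94] 0.28 zaxis [-0.0118 -0.0024 -0.9999] yaw 18.226563034266295
```

Request:
{"fn": "move_arm", "kwargs": {
  "slide": [
    [0.002,0,-0.015],
    [0.004,0,-0.03],
    [0.004,0,-0.03],
    [0.006,-0.006,-0.03],
    [0.008,-0.012,-0.03],
    [0.01,-0.018,-0.03],
    [0.012,-0.024,-0.03],
    [0.012,-0.024,-0.03]
  ],
  "angular": [
    [0,0,0],
    [0,0,0],
    [0,0,0],
    [0,0,0],
    [0,0,0],
    [0,0,0],
    [0,0,0],
    [0,0,0]
  ],
  "gripper": [1,1,1,1,1,1,1,1]
}}

```text
time_s: 7.98
tcp_pos: [0.5039, 0.0264, 0.0821]
tcp_rot: [0.0, 0.987, 0.158, -0.006]
ft_force: [-0.7, 0.5, 0.5]
finger_gap: 0.0002
```

```bash
python3 q.py
```

```text
7.9833 [0.5039 0.0264 0.0821] S [-0.0779  0.0735] f_slicer [-0.5   0.67] 0.46 zaxis [-0.0109 -0.0027 -0.9999] yaw 18.197113091193604
```

Request:
{"fn": "move_arm", "kwargs": {
  "slide": [
    [0.001,-0.004,0],
    [0.002,-0.007,0],
    [0.003,-0.01,0],
    [0.004,-0.013,0],
    [0.005,-0.016,0],
    [0.006,-0.019,0],
    [0.006,-0.019,0]
  ],
  "angular": [
    [0,0,0],
    [0,0,0],
    [0,0,0],
    [0,0,0],
    [0,0,0],
    [0,0,0],
    [0,0,0]
  ],
  "gripper": [1,1,1,1,1,1,1]
}}

```text
time_s: 8.57
tcp_pos: [0.5069, 0.0169, 0.0822]
tcp_rot: [0.0, 0.987, 0.158, -0.006]
ft_force: [-0.4, 2.6, 2.0]
finger_gap: -0.0
```

```bash
python3 q.py
```

```text
8.5667 [0.5069 0.0169 0.0822] S [-0.078   0.0635] f_slicer [0.44 2.64] 1.97 zaxis [-0.011  -0.0025 -0.9999] yaw 18.195933415100658
```

Request:
{"fn": "move_arm", "kwargs": {
  "slide": [
    [0.001,-0.002,0],
    [0.001,-0.004,0],
    [0.002,-0.006,0],
    [0.002,-0.006,0]
  ],
  "angular": [
    [0,0,0],
    [0,0,0],
    [0,0,0],
    [0,0,0]
  ],
  "gripper": [1,1,1,1]
}}

```text
time_s: 8.9
tcp_pos: [0.508, 0.0135, 0.0821]
tcp_rot: [0.001, 0.987, 0.158, -0.006]
ft_force: [-0.2, 0.9, 0.4]
finger_gap: 0.0002
```

```bash
python3 q.py
```

```text
8.9 [0.508  0.0135 0.0821] S [-0.078   0.0599] f_slicer [0.14 0.91] 0.44 zaxis [-0.0109 -0.0029 -0.9999] yaw 18.189507255465603
```

Request:
{"fn": "move_arm", "kwargs": {
  "slide": [
    [0.001,-0.002,0],
    [0.001,-0.004,0],
    [0.002,-0.006,0],
    [0.002,-0.006,0]
  ],
  "angular": [
    [0,0,0],
    [0,0,0],
    [0,0,0],
    [0,0,0]
  ],
  "gripper": [1,1,1,1]
}}

```text
time_s: 9.23
tcp_pos: [0.5092, 0.0102, 0.0821]
tcp_rot: [0.001, 0.987, 0.158, -0.006]
ft_force: [-0.8, -0.2, -0.0]
finger_gap: -0.0002
```

```bash
python3 q.py
python3 - <<'E'
from h import *
s=shot('side','s3'); b=s['pixels'][140:220,260:340]
cv2.imwrite('pics/c3.png',cv2.resize(b,None,fx=6,fy=6,interpolation=cv2.INTER_CUBIC)[:,:,::-1])
E
```

```text
9.2333 [0.5092 0.0102 0.0821] S [-0.0779  0.0564] f_slicer [-0.79  0.07] -0.0 zaxis [-0.0107 -0.0032 -0.9999] yaw 18.178110103471205
```

View pics/c3.png

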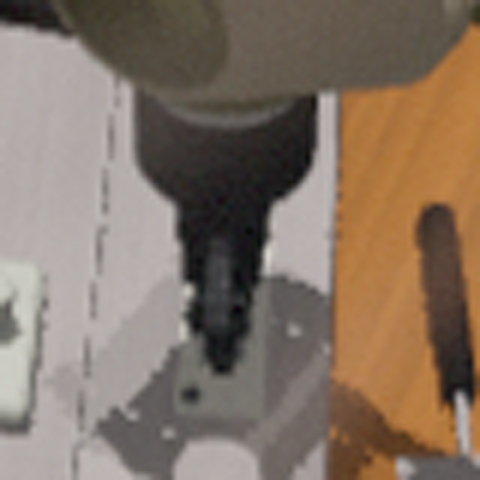

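The fingers hide the post in this view, with the tip at about (222,365). The force fell to zero near y=0.058, as expected for the first click. I go on to the second ridge.

Request:
{"fn": "move_arm", "kwargs": {
  "slide": [
    [0.001,-0.004,0],
    [0.002,-0.007,0],
    [0.003,-0.01,0],
    [0.004,-0.013,0],
    [0.005,-0.016,0],
    [0.006,-0.018,0],
    [0.006,-0.018,0]
  ],
  "angular": [
    [0,0,0],
    [0,0,0],
    [0,0,0],
    [0,0,0],
    [0,0,0],
    [0,0,0],
    [0,0,0]
  ],
  "gripper": [1,1,1,1,1,1,1]
}}

```text
time_s: 9.87
tcp_pos: [0.5119, 0.0014, 0.0821]
tcp_rot: [0.0, 0.987, 0.158, -0.006]
ft_force: [-1.1, 3.1, 0.7]
finger_gap: -0.0001
```

```bash
python3 q.py
```

```text
9.8667 [0.5119 0.0014 0.0821] S [-0.078   0.0473] f_slicer [-0.05  3.33] 0.66 zaxis [-0.0114 -0.0025 -0.9999] yaw 18.175065202060715
```

Request:
{"fn": "move_arm", "kwargs": {
  "slide": [
    [0.001,-0.002,0],
    [0.001,-0.004,0],
    [0.002,-0.006,0],
    [0.002,-0.006,0]
  ],
  "angular": [
    [0,0,0],
    [0,0,0],
    [0,0,0],
    [0,0,0]
  ],
  "gripper": [1,1,1,1]
}}

```text
time_s: 10.2
tcp_pos: [0.513, -0.0019, 0.0821]
tcp_rot: [0.001, 0.987, 0.158, -0.006]
ft_force: [-0.4, 1.9, 1.4]
finger_gap: 0.0002
```

```bash
python3 q.py
```

```text
10.2 [ 0.513  -0.0019  0.0821] S [-0.078   0.0437] f_slicer [0.27 1.94] 1.42 zaxis [-0.0113 -0.0029 -0.9999] yaw 18.168129966408554
```

Request:
{"fn": "move_arm", "kwargs": {
  "slide": [
    [0.001,-0.002,0],
    [0.001,-0.004,0],
    [0.002,-0.006,0],
    [0.003,-0.008,0],
    [0.003,-0.008,0]
  ],
  "angular": [
    [0,0,0],
    [0,0,0],
    [0,0,0],
    [0,0,0],
    [0,0,0]
  ],
  "gripper": [1,1,1,1,1]
}}

```text
time_s: 10.62
tcp_pos: [0.5148, -0.0063, 0.0821]
tcp_rot: [0.001, 0.987, 0.158, -0.006]
ft_force: [0.0, 0.5, -0.2]
finger_gap: -0.0001
```

```bash
python3 q.py
```

```text
10.6167 [ 0.5148 -0.0063  0.0821] S [-0.0777  0.039 ] f_slicer [0.2  0.46] -0.25 zaxis [-0.0109 -0.0034 -0.9999] yaw 18.158767000138184
```

The second click is passed (force zero at y=0.039). I approach the next contact.

Request:
{"fn": "move_arm", "kwargs": {
  "slide": [
    [0.001,-0.004,0],
    [0.002,-0.007,0],
    [0.003,-0.01,0],
    [0.004,-0.013,0],
    [0.005,-0.016,0],
    [0.005,-0.016,0]
  ],
  "angular": [
    [0,0,0],
    [0,0,0],
    [0,0,0],
    [0,0,0],
    [0,0,0],
    [0,0,0]
  ],
  "gripper": [1,1,1,1,1,1]
}}

```text
time_s: 11.12
tcp_pos: [0.5171, -0.014, 0.0821]
tcp_rot: [0.0, 0.987, 0.158, -0.006]
ft_force: [-1.4, 3.7, 1.0]
finger_gap: 0.0004
```

```bash
python3 q.py
```

```text
11.1167 [ 0.5171 -0.014   0.0821] S [-0.0779  0.0309] f_slicer [-0.19  3.92] 1.0 zaxis [-0.0113 -0.0024 -0.9999] yaw 18.149016432234617
```

Contact is at 0.031, which matches notch 2. This is the last push, with small steps.

Request:
{"fn": "move_arm", "kwargs": {
  "slide": [
    [0.001,-0.002,0],
    [0.001,-0.004,0],
    [0.002,-0.006,0],
    [0.003,-0.008,0],
    [0.004,-0.011,0],
    [0.004,-0.012,0],
    [0.004,-0.012,0]
  ],
  "angular": [
    [0,0,0],
    [0,0,0],
    [0,0,0],
    [0,0,0],
    [0,0,0],
    [0,0,0],
    [0,0,0]
  ],
  "gripper": [1,1,1,1,1,1,1]
}}

```text
time_s: 11.7
tcp_pos: [0.5194, -0.0205, 0.0821]
tcp_rot: [0.001, 0.987, 0.158, -0.006]
ft_force: [0.0, 0.2, 0.3]
finger_gap: -0.0001
```

```bash
python3 q.py
```

```text
11.7 [ 0.5194 -0.0205  0.0821] S [-0.0778  0.0241] f_slicer [0.11 0.2 ] 0.29 zaxis [-0.0108 -0.0029 -0.9999] yaw 18.13443462567823
```

Request:
{"fn": "move_arm", "kwargs": {
  "slide": [
    [0.001,-0.002,0],
    [0.001,-0.004,0],
    [0.002,-0.006,0],
    [0.002,-0.006,0]
  ],
  "angular": [
    [0,0,0],
    [0,0,0],
    [0,0,0],
    [0,0,0]
  ],
  "gripper": [1,1,1,1]
}}

```text
time_s: 12.03
tcp_pos: [0.5206, -0.0239, 0.0821]
tcp_rot: [0.001, 0.988, 0.157, -0.005]
ft_force: [-0.6, -1.2, -0.7]
finger_gap: 0.0001
```

```bash
python3 q.py
```

```text
12.0333 [ 0.5206 -0.0239  0.0821] S [-0.0777  0.0205] f_slicer [-0.93 -0.92] -0.67 zaxis [-0.0105 -0.0032 -0.9999] yaw 18.1187040579355
```

Request:
{"fn": "move_arm", "kwargs": {
  "slide": [
    [-0.006,0.019,0],
    [-0.012,0.038,0],
    [-0.012,0.038,0.03],
    [-0.012,0.038,0.1],
    [-0.012,0.038,0.18],
    [-0.012,0.038,0.25],
    [-0.012,0.038,0.32],
    [-0.012,0.038,0.32]
  ],
  "angular": [
    [0,0,0],
    [0,0,0],
    [0,0,0],
    [0,0,0],
    [0,0,0],
    [0,0,0],
    [0,0,0],
    [0,0,0]
  ],
  "gripper": [1,1,1,1,1,1,1,1]
}}

```text
time_s: 12.7
tcp_pos: [0.5162, -0.0042, 0.2487]
tcp_rot: [0.003, 0.987, 0.158, 0.0]
ft_force: [0.5, 0.4, -0.5]
finger_gap: 0.0002
```

Request:
{"fn": "move_arm", "kwargs": {
  "slide": [
    [-0.04,-0.07,0],
    [-0.08,-0.14,0],
    [-0.12,-0.21,0],
    [-0.16,-0.28,0],
    [-0.2,-0.35,0],
    [-0.24,-0.42,0],
    [-0.28,-0.49,0],
    [-0.32,-0.56,0]
  ],
  "angular": [
    [0,0,0],
    [0,0,0],
    [0,0,0],
    [0,0,0],
    [0,0,0],
    [0,0,0],
    [0,0,0],
    [0,0,0]
  ],
  "gripper": [1,1,1,1,1,1,1,1]
}}

```text
time_s: 13.37
tcp_pos: [0.3551, -0.2846, 0.2485]
tcp_rot: [0.003, 0.987, 0.158, 0.0]
ft_force: [1.3, -0.2, -0.5]
finger_gap: -0.0003
```

```bash
python3 q.py
python3 - <<'E'
from h import *
a=shot('top','t4')['pixels'];b=shot('side','s4')['pixels']
o=np.zeros((420,800,3),np.uint8)
o[:400,:520]=cv2.resize(a[180:260,256:360],None,fx=5,fy=5,interpolation=cv2.INTER_CUBIC)
o[:420,520:800]=cv2.resize(b[150:255,260:330],None,fx=4,fy=4,interpolation=cv2.INTER_CUBIC)
cv2.imwrite('pics/c4.png',o[:,:,::-1])
E
```

```text
13.3667 [ 0.3551 -0.2846  0.2485] S [-0.3166 -0.1752] f_slicer [ 1.18 -0.58] -0.46 zaxis [ 0.0012 -0.0059 -1.    ] yaw 18.218489995600496
```

View pics/c4.png

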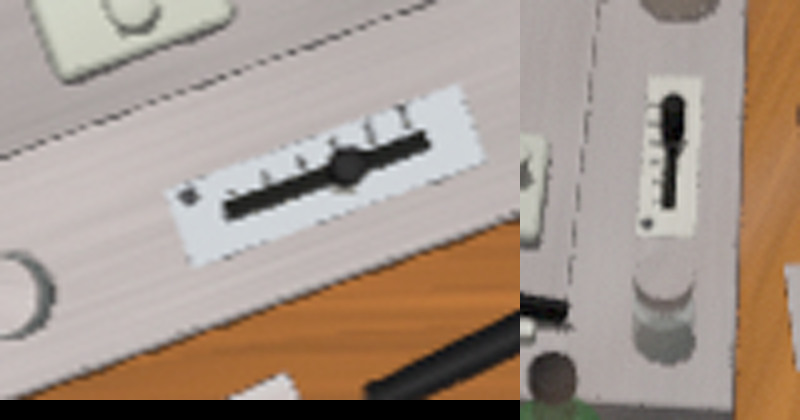

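View pics/t4.png

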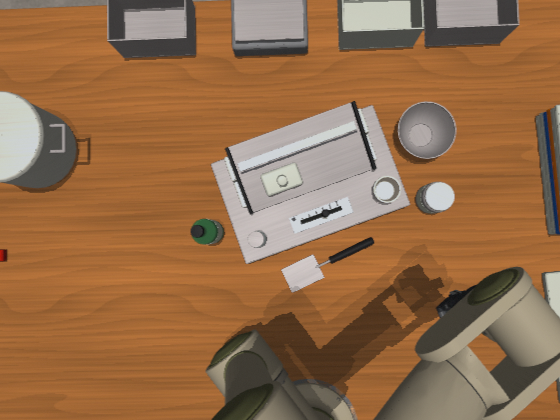

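The post is at top-image pixel (324.7, 212.9). The third notch projects to (326.3, 213.6), and the offset is the same as in the first picture. Marks 0, 1, 2, 4 and 5 are visible and the post hides mark 3. The jar (257,239), ramekin (385,189), bottle, tin, bowl and spatula are where they began. I'm handing in.

```bash
python3 -c "
from h import *
print(ticket.job_done())"
```

```text
the job is handed in; nothing more can be done
None
```

The lever is seated in the third notch from closed, and I handed the job in after about 13.4 s of robot time, well under the 64 s limit.

- **Closing:** I pushed the lever from the first notch to the closed stop with the shut fingertips. It held against about 13.5 N there without moving, well above the 8 N that takes it out of a notch. I kept it pressed on the stop for about 0.7 s before backing off.
- **Opening:** I crossed over the post and pushed it the other way in small steps. There were three force build-ups and releases, 18 mm apart, for three clicks. I stopped right after the third, so the lever wasn't pushed past that notch.
- **Last checks:** The top image puts the post within 2 px (about 4 mm) of the third notch. That offset was also there in the first picture, so it comes from calibration. Only the third notch's mark is hidden behind the post. In the final top view the jar, ramekin, spatula, bowl, bottle and tin look unmoved, and the arm is clear of everything.

During the clicks the fingers hid the post from the side camera, so I counted them from force and position. The final image agreed with that count. No checks failed.

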